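Reset the sheet counter through its recessed well

ROBOT

A 6-joint arm with a two-finger parallel gripper is mounted at the origin on the work surface. World frame = base frame: x ahead of the robot, y to its left, z up, the work surface at z = 0. Lengths are in mm, angles in rad, forces in N, time in s.
With the tool pointing down it reaches from about 325 to 875 mm from the base axis. Payload 4.4 kg.
Tool frame: the origin (TCP) lies at the very end of the fingers, on their centre line; the grasp point (between the pads) lies 19 mm behind it (arm.grip_point_offset is the distance from the TCP to the grasp point, in mm); z points along the fingers, y is the direction in which the jaws open and shut (so a half turn about z gives the same grasp; the last joint's range is limited). The gripper opens to 85 mm and grips with 20 to 120 N. Pads are 22 mm wide; open, the fingers measure 114 mm over their backs; the gripper's body (76 mm by 85 mm) begins 54 mm behind the grasp point. The pads swing forward as they close: fully open they stand 13 mm farther back than shut.
Start: joints at [-1.415, 0.207, 1.542, -0, 1.393, -0.15], TCP at [173.095, -548.33, 231.282] pointing down, gripper open.
Joint ranges: [-2.73, 2.73], [-0.86, 2.22], [0.23, 2.46], [-1.11, 4.25], [0.08, 2.63], [-2.82, 2.82]. Speed limits (rad/s): [2.79, 2.79, 3.14, 3.14, 3.14, 3.14].

INTERFACE

Orientations are given as a unit quaternion [x, y, z, w].
In Python, from workcell import arm gives the robot as it stands.
- The arm moves only by the shell command python3 -m jog 'ROWS' [FORCE]. ROWS is text: rows parted by semicolons, each of 7 numbers parted by spaces: the shift along the tool's x, y, z each as a share of 0.8 m, from -1 to 1, then the turn, a rotation vector about the tool's x, y, z each as a share of 45 degrees, from -1 to 1, then the opening, from 0 (shut) to 1 (fully open). A call has 1 to 20 rows; each row shifts and turns the pose as measured when the row begins, along the tool's axes as they then stand; what a row does not reach is not made up. A row lasts 1/8 s, in which the tool goes at most 62.5 mm and 10.7 degrees, less where a joint would pass 70% of its speed; a pose out of reach is approached as far as the arm can. A call with a number of a shift or a turn outside -1 to 1 is refused whole. A call with a gripper value outside its range is refused whole. The fingers move at their own pace and stop on an object; FORCE is the grip in N (left out, the last holds). Time passes only in rows, so rows that do not move let the fingers close. It gives the time, the measured TCP pose, the force and the opening at its end, in the units of the state.
- arm.get_state(): the state, without advancing time (a new reading comes with each control period).
- arm.grab_frame(name): name is "scene" or "top" or "wrist"; returns (picture, depth): 420x560x3 uint8, red, green, blue; 420x560 float32, mm along the optical axis (not along the pixel's ray), 0 where there is no reading.
- arm.camera_info(name): a dict with "camera_matrix" (3x3 intrinsics, pixels), "R" (3x3) and "t" (3): a world point X has camera coordinates R X + t; the wrist camera has in their place "hand_eye" (4x4, takes a point from camera to tool coordinates, whose origin is the TCP and whose axes are the flange's). Camera axes: x right, y down, z forward; pixel columns grow to the right and rows downward; lengths in mm; the calibration is good to about 2 mm. The wrist camera is an equidistant fisheye: a pixel r from the principal point sees the ray r / f radians off the axis. A picture is of the moment at which its call begins: read the wrist's pose just before it. camera_info takes no time and is no camera call.
- arm.job_done(): hands the job in, once; it reports no verdict.
Trained networks look in the newest picture that a camera, given by its name, has taken for a name from the list of things; names that differ only in an ending like _2 or _b are one class to them, and where a whole thing is asked for, a point or a joint stands for the part that bears it (a point fixed in the world has none). Each returns a list of dicts, best first, with "conf" (0 to 1); they miss things now and then, are a little off and sometimes report something else, mostly with a low value. They report only what shows in the picture. A call takes as long as a camera call.
- arm.spot_in(label, camera): "at" ([x, y, z] in mm, in world coordinates, good to about 4 mm: the middle of the surface that is visible of it).
- arm.cut_out(label, camera): "pixels" (420x560 bool, what is visible of it).
- arm.landmark_of(label, camera): "at" ([x, y, z] in mm, in world coordinates, good to about 4 mm: a listed point, or the origin of a listed thing).
The state is a dict: "time_s": time; "joint_positions": joint angles; "joint_velocities": joint speeds; "joint_efforts": joint torques, N m; "ee_pos": TCP position; "tool_rot": TCP orientation; "wrist_force": force on the tool from outside, world axes, zero at the start; "ft_torque": the same for the moment, N m; "width": opening from 0.0 (shut) to 1.0 (fully open).
Only numpy, scipy, OpenCV 4.12 (cv2) and the standard library are available. Lean on these libraries where they do the work, as an engineer would, in place of code of your own. Each camera call takes 0.05 s, during which the arm holds its last target.

TASK

With the fingertips, and without picking anything up, push the sliding cover of the sheet-counter console all the way off the round well, reach down into that well and press the round reset key fully down, keeping it down for a second. Then let the key come back up and push the cover all the way back over the round well. Leave the square key in the other well unpressed and do not disturb the desk things around the console.

Things in the scene. Friction and masses are not known exactly. Their poses are not given: they have to be found in the camera images.
- console: Low grey fixed box with a flat top, 170 (its x) x 240 (its y) x 60 mm high, left or right of the middle, turned up to 0.3 rad. Origin: centre of its underside; x to its back edge (away from the robot, with a flat dark display), y from round to square well (100 mm apart), z up. On both x sides of the wells a cover rail, 4 mm wide, 6 mm high, runs along y, 36.5 mm from the wells' centre line.
- round_well (a point): Centre of the mouth of the round well, on the console's top face, 60 mm above the table: a plain hole 46 mm in diameter, straight-walled, 30 mm deep. It holds the reset key and is under the cover at the start. Axes as the console's.
- square_well (a point): Centre of the mouth of the square well, on the console's top face: 46 x 46 mm, 30 mm deep, holds the square feed key. Open at the start. Axes as the console's.
- reset_key (a joint): Travel of the reset key downwards, m: 0 up, 0.006 fully down. A spring brings it back; it starts to move at about 1.5 N and needs about 5 N to be fully down.
- reset_key_top (a point): Centre of the top of the reset key: flat round white cap 28 mm in diameter in the middle of the round well, 18 mm below the console's top face (42 mm above the table) when up; the point moves with the key.
- feed_key (a joint): Travel of the square feed key downwards, m: 0 up, 0.006 fully down; springs back like the reset key. Not to be pressed.
- feed_key_top (a point): Centre of the top of the feed key: flat square white cap 26 x 26 mm in the middle of the square well, 18 mm below the console's top face.
- cover (a joint): Position of the sliding cover along the console's +y, m: 0 = home against its stop, centred over the round well; 0.1 = against its other stop, centred over the square well (round well fully open). It starts between 0 and 0.015. It stays where it is left and takes about 2 N to slide.
- cover_rib (a point): Middle of the top edge of the cover's rib; moves with the cover. The cover is a bare metal plate 68 (x) x 66 (y) x 3 mm on the console between the rails, its top 3.5 mm above the console's top face. Across its middle stands a rib 50 mm long along the console's x, 8 mm thick along y, its top 83.5 mm above the table. Push it on either broad side.
- tray: Black open document tray 200 x 150 x 55 mm high, fixed, on the other side of the middle from the console. Origin: centre of its underside.
- tape_roll: Clear tape roll 90 mm across, 24 mm high, lying loose in the black tray. Origin: centre of its underside.
- stamp: Wooden rubber stamp, 36 mm foot, 68 mm high, standing loose on the table just in front (robot side) of the console. Origin: centre of its underside.
- glue_stick: White glue stick, 26 mm in diameter, 85 mm high, standing loose on the table just in front (robot side) of the console. Origin: centre of its underside.
- calculator: Grey desk calculator 120 x 80 x 18 mm lying on the table beyond the console. Origin: centre of its underside.
- stapler: Dark stapler 130 x 36 x 55 mm standing on the table at the robot's left. Origin: centre of its underside.
- pen_cup: Dark metal pen cup, 72 mm across, 95 mm high, empty, far left. Origin: centre of its underside.
- clip_jar: Clear jar with white cap, 60 mm across, 70 mm high, far right. Origin: centre of its underside.

How it is judged (in metres and radians):
On the way, in this order (a step that is already met when the one before it is completed fails the run):
1. the cover is pushed off the round well (value of joint cover above 0.09 m and value of joint reset_key below 0.0015 m), for 0.1 s.
2. the reset key is pressed fully down by the fingers and kept down (value of joint reset_key above 0.0048 m and contact force between the fingers and reset_key above 1 N), for 0.6 s.
3. the reset key is up again while the round well is still open (value of joint reset_key below 0.0015 m and value of joint cover above 0.05 m), for 0.1 s.
At the end, for the whole second after the job is handed in: The cover is home over the round well (within 7 mm of its stop), both keys are up (within 1.5 mm), and each loose desk thing is within 25 mm of where it started (value of joint cover below 0.007 m and value of joint each of reset_key, feed_key below 0.0015 m and distance of each of tape_roll, stamp, glue_stick, calculator, stapler, pen_cup, clip_jar from where it was at the start of the episode below 0.025 m); the robot touches nothing.
It fails at once if the square feed key is pressed (more than 2.5 mm) (value of joint feed_key above 0.0025 m).
It fails at once if a loose desk thing is picked up, carried, tipped or shoved (moved more than 25 mm) (distance of any of tape_roll, stamp, glue_stick, calculator, stapler, pen_cup, clip_jar from where it was at the start of the episode above 0.025 m or angle between any of tape_roll, stamp, glue_stick, calculator, stapler, pen_cup, clip_jar's own z axis and vertical above 0.5 rad).
It also fails if it takes over 51 s, if anything falls off the work surface, if the arm or the gripper's body presses on something with over 40 N, if the wrist force passes 120 N, or if a joint passes its speed limit or range.

## Working session

There is one attempt and no reset: what is moved stays moved. The work goes in short steps, Python scripts to look and compute and a shell command to move; the robot and the scene stay as the last step left them, time stands still between calls to the robot, and variables do not carry over. Pictures are saved under pics/ and viewed, and the job is handed in when it is done.

```bash
mkdir -p pics; ls; cat > h.py <<'E'
import numpy as np, cv2
from workcell import arm
from scipy.spatial.transform import Rotation as R
def snap(cam,fn,scale=1.0):
    p,d=arm.grab_frame(cam)
    q=cv2.cvtColor(p,cv2.COLOR_RGB2BGR)
    cv2.imwrite('pics/'+fn,cv2.resize(q,None,fx=scale,fy=scale))
    return p,d
E
python3 - <<'E'
from h import *
s=arm.get_state(); print(s)
snap('top','t0.png',1.4); snap('scene','s0.png',1.4)
for l in ['console','round_well','square_well','cover_rib','feed_key_top','stamp','glue_stick','tray','stapler','calculator','pen_cup','clip_jar','tape_roll']:
    for c in ['top','scene']:
        print(l,c,[(np.round(r['at']).tolist(),round(r['conf'],2)) for r in arm.landmark_of(l,c)[:2]])
print(arm.get_state()['time_s'])
E
```

```text
pics
{'time_s': 0.0, 'joint_positions': array([-1.41548306e+00,  2.07420034e-01,  1.54297331e+00,  9.58300611e-06,
        1.39352494e+00, -1.50487523e-01]), 'joint_velocities': array([-9.50709668e-04,  1.18404086e-03, -1.37922639e-03,  1.07072898e-05,
        7.50261596e-04,  1.34592976e-03]), 'joint_efforts': array([-7.33607249e-04, -3.83036613e+01, -2.91597480e+01, -2.21856235e-04,
        1.05236584e-02,  4.89653704e-07]), 'ee_pos': array([ 172.98588544, -547.55259233,  230.11658254]), 'tool_rot': array([ 9.88332951e-01,  1.52304384e-01,  1.90969313e-06, -1.16282234e-03]), 'wrist_force': array([-0.35347737, -0.11475923,  0.00611424]), 'ft_torque': array([ 0.01093261, -0.035038  ,  0.04506699]), 'width': 1.0000881749440098}
console top [([545.0, 155.0, 2.0], 0.76), ([762.0, 47.0, 0.0], 0.5)]
console scene [([545.0, 154.0, 3.0], 0.9)]
round_well top [([518.0, 110.0, 63.0], 0.83)]
round_well scene [([522.0, 109.0, 64.0], 0.65), ([406.0, 91.0, 2.0], 0.5)]
square_well top [([534.0, 209.0, 62.0], 0.7)]
square_well scene []
cover_rib top [([518.0, 117.0, 81.0], 0.89)]
cover_rib scene [(
[... 221 characters left out ...]
7.0, 62.0], 0.36)]
glue_stick top [([408.0, 89.0, 2.0], 0.59)]
glue_stick scene [([405.0, 89.0, 3.0], 0.79)]
tray top [([573.0, -205.0, 1.0], 0.93)]
tray scene [([572.0, -200.0, -4.0], 0.71)]
stapler top [([399.0, 420.0, -3.0], 0.93)]
stapler scene [([400.0, 418.0, 1.0], 0.6)]
calculator top [([765.0, 43.0, -1.0], 0.7)]
calculator scene [([760.0, 38.0, 3.0], 0.61)]
pen_cup top [([603.0, 439.0, 1.0], 0.68)]
pen_cup scene [([601.0, 437.0, 2.0], 0.83)]
clip_jar top [([677.0, -444.0, 1.0], 0.64), ([539.0, -220.0, 7.0], 0.37)]
clip_jar scene [([677.0, -447.0, -0.0], 0.76)]
tape_roll top [([538.0, -216.0, 5.0], 0.63)]
tape_roll scene [([543.0, -214.0, 6.0], 0.91), ([524.0, 107.0, 65.0], 0.37)]
1.4
```

View pics/t0.png

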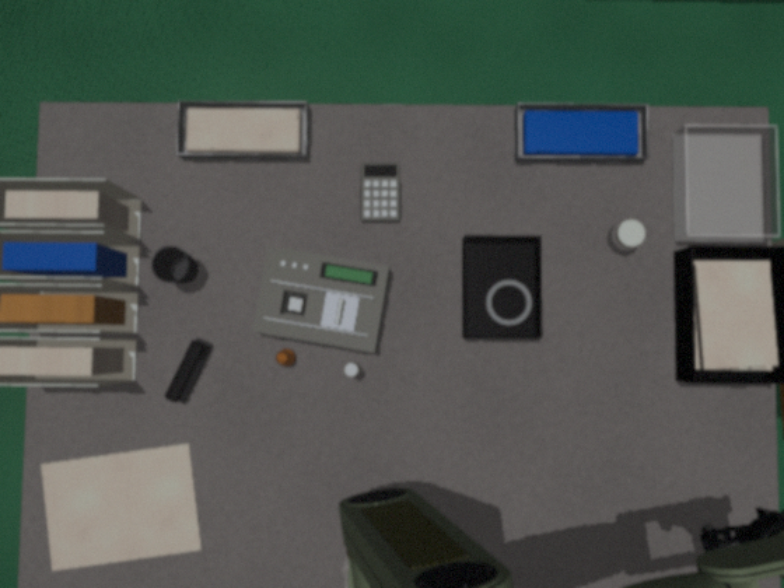

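View pics/s0.png

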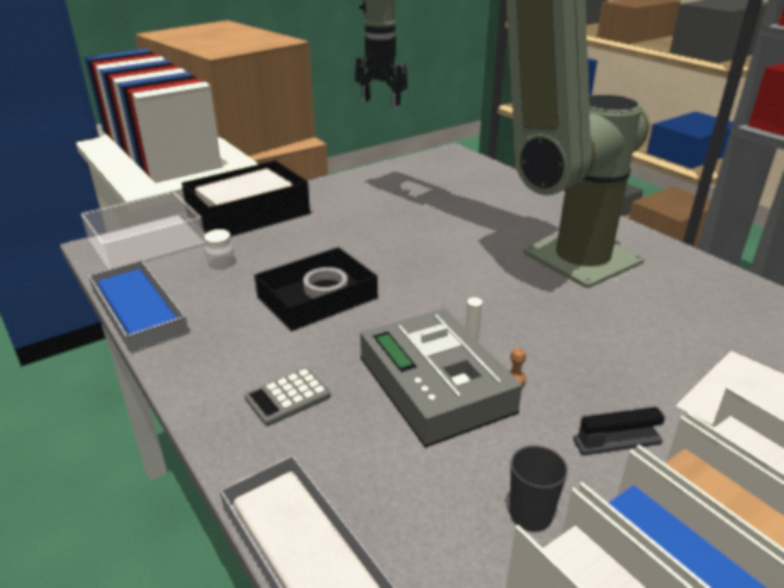

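The top view shows the console left of the middle, with the cover over the round well at about (340,310) and the open square well at (293,303). The stamp is at (286,357) and the glue stick at (352,370). The landmarks agree with the picture, giving a yaw of about -0.15. Next I'll move above the console with the fingers shut.

```bash
cat >> h.py <<'E'
def to(x,y,z,yaw=None):
    s=arm.get_state(); Rt=R.from_quat(s['tool_rot']); p=np.array(s['ee_pos'])
    d=Rt.inv().apply(np.array([x,y,z])-p)
    print('t',round(s['time_s'],2),'pos',p.round(1),'F',np.round(s['wrist_force'],1),'w',round(s['width'],3))
    print('tool shift mm',d.round(1),'share',(d/800).round(4),'rows',np.ceil(np.linalg.norm(d)/62.5))
    if yaw is not None:
        Rd=R.from_euler('z',yaw)*R.from_quat([1,0,0,0])
        rv=(Rt.inv()*Rd).as_rotvec(degrees=True); print('rot deg',rv.round(2),'share',(rv/45).round(4))
E
python3 - <<'E'
from h import *
to(480,120,240,-0.15)
E
```

```text
t 1.4 pos [ 173.1 -548.3  231.3] F [ 0.1 -0.3 -0.2] w 1.002
tool shift mm [ 493.9 -544.9   -8.7] share [ 0.6173 -0.6812 -0.0109] rows 12.0
rot deg [-0.    0.   26.12] share [-0.      0.      0.5803]
```

```bash
python3 -m jog '0.045 -0.05 0 0 0 0 0; 0.045 -0.05 0 0 0 0 0; 0.045 -0.05 0 0 0 0 0; 0.045 -0.05 0 0 0 0 0; 0.045 -0.05 0 0 0 0 0; 0.045 -0.05 0 0 0 0 0; 0.045 -0.05 0 0 0 0 0; 0.045 -0.05 0 0 0 0 0; 0.045 -0.05 0 0 0 0 0; 0.045 -0.05 0 0 0 0 0; 0.045 -0.05 0 0 0 0 0; 0.045 -0.05 0 0 0 0 0' 20; python3 - <<'E'
from h import *
to(480,120,240,-0.15)
E
```

```text
time_s: 2.9
ee_pos: [450.0, 52.1, 233.4]
tool_rot: [0.989, 0.148, 0.005, 0.004]
wrist_force: [0.0, -0.9, 0.4]
width: -0.002
t 2.9 pos [450.   52.1 233.4] F [ 0.  -0.9  0.4] w -0.002
tool shift mm [ 48.6 -56.1  -6.7] share [ 0.0607 -0.0702 -0.0084] rows 2.0
rot deg [ 0.47 -0.65 25.58] share [ 0.0105 -0.0145  0.5683]
```

```bash
python3 -m jog '0.03 -0.035 -0.004 0 0 0 0; 0.03 -0.035 -0.004 0 0 0 0; 0 0 0 0.005 -0.007 0.2 0; 0 0 0 0.005 -0.007 0.2 0; 0 0 0 0 0 0.17 0; 0 0 0 0 0 0 0' 20; python3 - <<'E'
from h import *
to(480,120,240,-0.15)
s=arm.get_state(); print(s['ee_pos'],s['tool_rot'])
p,d=snap('wrist','w1.png',1.4)
np.save('d1.npy',d); np.save('p1.npy',p)
for l in ['console','round_well','square_well','cover_rib','feed_key_top','stamp','glue_stick']:
    print(l,[(np.round(r['at'],1).tolist(),round(r['conf'],2)) for r in arm.landmark_of(l,'wrist')[:2]])
c=arm.camera_info('wrist');print(c)
E
```

```text
time_s: 3.65
ee_pos: [481.3, 127.2, 240.4]
tool_rot: [0.997, -0.077, 0.001, 0.0]
wrist_force: [0.1, 0.5, 0.7]
width: 0.001
t 3.65 pos [481.3 127.2 240.4] F [0.1 0.5 0.7] w 0.001
tool shift mm [-0.2  7.3  0.4] share [-0.0002  0.0092  0.0005] rows 1.0
rot deg [ 0.   -0.08 -0.29] share [ 0.0001 -0.0019 -0.0065]
[481.29244042 127.23667653 240.40773948] [ 9.96994459e-01 -7.74693344e-02  7.36086688e-04  9.20768153e-05]
console [([548.9, 153.3, 0.0], 0.87)]
round_well [([523.8, 105.7, 59.8], 0.6)]
square_well [([532.4, 204.0, 58.9], 0.7)]
cover_rib [([520.1, 116.8, 86.4], 0.94)]
feed_key_top [([531.8, 205.4, 47.8], 0.69), ([573.3, -198.7, 0.2], 0.59)]
stamp [([428.1, 228.3, -5.7], 0.7)]
glue_stick [([404.8, 88.4, -2.3], 0.6)]
{'camera_matrix': array([[325.1922621 ,   0.        , 283.32153704],
       [  0.        , 325.1922621 , 212.65649633],
       [  0.        ,   0.        ,   1.        ]]), 'hand_eye': array([[ 3.05516758e-05, -9.47823754e-01, -3.18794809e-01,
         8.18474639e+01],
       [ 9.99999268e-01, -3.56724802e-04,  1.15643004e-03,
        -5.94825890e-01],
       [-1.20981388e-03, -3.18794611e-01,  9.47823049e-01,
        -1.42615838e+02],
       [ 0.00000000e+00,  0.00000000e+00,  0.00000000e+00,
         1.00000000e+00]])}
```

View pics/w1.png

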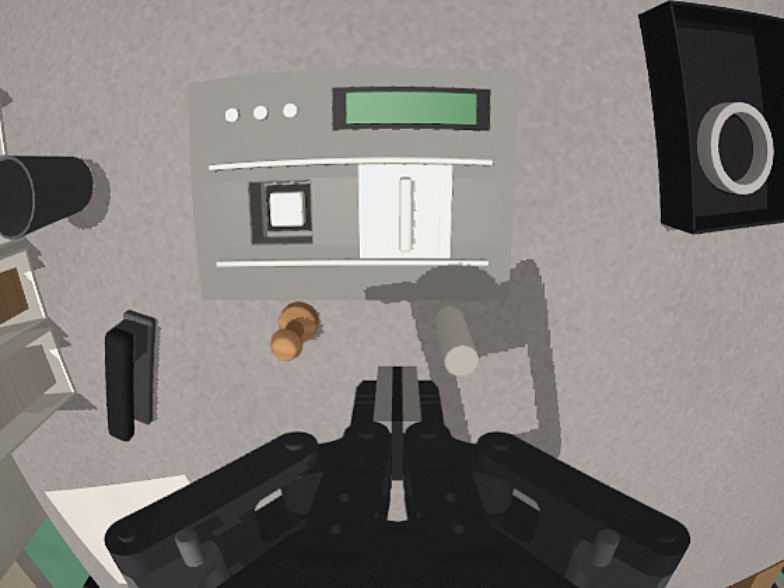

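```bash
cat >> h.py <<'E'
def wpix(px,z,pos,q,scale=1.4):
    c=arm.camera_info('wrist');K=c['camera_matrix'];H=c['hand_eye']
    u=(np.array(px)+0.5)/scale-0.5
    a=(u-[K[0,2],K[1,2]])/K[0,0]; r=np.hypot(*a); 
    ray=np.array([*(a/r*np.sin(r)),np.cos(r)])
    Rt=R.from_quat(q); o=Rt.apply(H[:3,3])+pos; v=Rt.apply(H[:3,:3]@ray)
    return o+v*(z-o[2])/v[2]
E
python3 - <<'E'
from h import *
s=arm.get_state();P,q=s['ee_pos'],s['tool_rot']
for n,z,l in [('rails',66,[(208,167),(493,161),(217,263),(488,262)]),('cover',63.5,[(359,165),(452,166),(359,257),(451,259)]),('sq',60,[(249,182),(312,181),(312,243),(249,243)]),('rib',83.5,[(400,178),(411,178),(400,250),(411,250)]),('box',60,[(190,84),(519,79),(203,299),(509,298)])]:
    w=np.array([wpix(p,z,P,q) for p in l]); print(n,w.round(1).tolist(),'mean',w.mean(0).round(1))
d=np.load('d1.npy');print(d[210//1,330//1], )
E
```

```text
rails [[577.6, 251.1, 66.0], [545.9, 49.3, 66.0], [505.8, 261.1, 66.0], [473.9, 61.4, 66.0]] mean [525.8 155.7  66. ]
cover [[556.4, 142.0, 63.5], [545.9, 78.3, 63.5], [491.3, 153.4, 63.5], [479.5, 87.8, 63.5]] mean [518.3 115.4  63.5]
sq [[559.7, 223.9, 60.0], [551.1, 177.4, 60.0], [506.5, 186.1, 60.0], [515.1, 233.9, 60.0]] mean [533.1 205.3  60. ]
rib [[543.9, 115.4, 83.5], [542.8, 108.3, 83.5], [496.1, 122.8, 83.5], [495.0, 115.5, 83.5]] mean [519.5 115.5  83.5]
box [[643.9, 256.6, 60.0], [603.0, 20.6, 60.0], [478.3, 284.2, 60.0], [441.6, 46.8, 60.0]] mean [541.7 152.1  60. ]
340.99347
```

Picture: square well centre at about (280,212), cover at (405,211) and rib at (406,214). The rails give a yaw of -0.157, the round well at about (517.6,106.4) and the cover at about 9 mm.

```bash
cat >> h.py <<'E'
YAW=-0.157; W=np.array([517.6,106.4])
def con(xp,yp): 
    c,s=np.cos(YAW),np.sin(YAW); return W+np.array([c*xp-s*yp,s*xp+c*yp])
def inv(p):
    c,s=np.cos(YAW),np.sin(YAW); d=np.array(p[:2])-W; return np.array([c*d[0]+s*d[1],-s*d[0]+c*d[1]])
def go(xp,yp,z):
    print('console xy now',inv(arm.get_state()['ee_pos']).round(1)); to(*con(xp,yp),z,YAW)
E
python3 -c "
from h import *
go(0,-27,120)"
```

```text
console xy now [-39.1  14.8]
t 4.05 pos [481.2 127.1 240.4] F [ 0.6  0.4 -0.3] w -0.002
tool shift mm [ 39.   41.8 120.4] share [0.0487 0.0522 0.1505] rows 3.0
rot deg [ 0.   -0.08  0.04] share [ 0.0001 -0.0018  0.001 ]
```

```bash
python3 -m jog '0.0243 0.0261 0 0 0 0 0; 0.0243 0.0261 0 0 0 0 0; 0 0 0.05 0 0 0 0; 0 0 0.05 0 0 0 0; 0 0 0.05 0 0 0 0; 0 0 0 0 0 0 0';  python3 -c "
from h import *
go(0,-27,70)"
```

```text
time_s: 4.8
ee_pos: [516.5, 78.0, 119.4]
tool_rot: [0.997, -0.077, 0.003, -0.0]
wrist_force: [-0.3, 1.2, -0.9]
width: -0.0
console xy now [  3.4 -28.2]
t 4.8 pos [516.5  78.  119.4] F [-0.3  1.2 -0.9] w -0.0
tool shift mm [-3.7 -1.2 49.4] share [-0.0046 -0.0015  0.0617] rows 1.0
rot deg [-0.05 -0.37  0.16] share [-0.001  -0.0082  0.0035]
```

```bash
python3 -m jog '-0.0046 -0.0015 0 0 -0.008 0 0; 0 0 0.03 0 0 0 0; 0 0 0.025 0 0 0 0; 0 0 0.005 0 0 0 0; 0 0 0 0 0 0 0';  python3 -c "
from h import *
go(0,-27,70)
snap('wrist','w2.png',1.4)"
```

```text
time_s: 5.42
ee_pos: [521.2, 80.5, 81.0]
tool_rot: [0.997, -0.076, 0.009, -0.001]
wrist_force: [0.3, 0.4, 0.6]
width: -0.0
console xy now [  7.6 -25.1]
t 5.42 pos [521.2  80.5  81. ] F [0.3 0.4 0.6] w -0.0
tool shift mm [-7.8  1.9 10.9] share [-0.0097  0.0024  0.0136] rows 1.0
rot deg [-0.21 -1.01  0.23] share [-0.0046 -0.0225  0.0052]
```

View pics/w2.png

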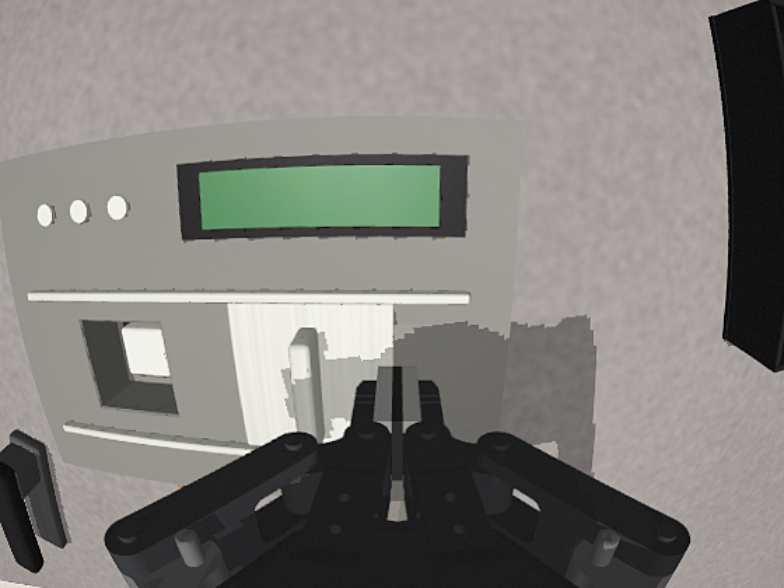

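The fingers are on the -y side of the rib (picture: rib at (305,380), fingertips at (397,390)). I'll level the tool, centre it and lower it.

```bash
python3 -m jog '-0.009 0.002 0.008 -0.0046 -0.0225 0 0; 0 0 0.005 0 0 0 0; 0 0 0 0 0 0 0';  python3 -c "
from h import *
go(0,-27,70)"
```

```text
time_s: 5.85
ee_pos: [515.0, 80.0, 72.1]
tool_rot: [0.997, -0.076, 0.001, -0.0]
wrist_force: [-0.8, -0.1, -0.2]
width: 0.002
console xy now [  1.6 -26.5]
t 5.85 pos [515.   80.   72.1] F [-0.8 -0.1 -0.2] w 0.002
tool shift mm [-1.6  0.5  2.1] share [-0.002   0.0006  0.0026] rows 1.0
rot deg [-0.02 -0.16  0.24] share [-0.0004 -0.0035  0.0053]
```

```bash
python3 -m jog '-0.002 -0.01 0.001 0 0 0 0; 0 -0.0125 0 0 0 0 0; 0 -0.0125 0 0 0 0 0; 0 -0.0125 0 0 0 0 0; 0 -0.0125 0 0 0 0 0';  python3 -c "
from h import *
go(0,80,70)"
```

```text
time_s: 6.48
ee_pos: [521.2, 130.0, 71.2]
tool_rot: [0.997, -0.076, 0.001, 0.001]
wrist_force: [0.1, -2.0, 0.6]
width: 0.003
console xy now [-0.1 23.9]
t 6.47 pos [521.2 130.   71.2] F [ 0.1 -2.   0.6] w 0.003
tool shift mm [  0.4 -56.1   1.2] share [ 0.0005 -0.0702  0.0015] rows 1.0
rot deg [ 0.06 -0.17  0.23] share [ 0.0014 -0.0037  0.0051]
```

Pushing at 2 N, as expected.

```bash
python3 -m jog '0 -0.0125 0.0005 0 0 0 0; 0 -0.0125 0 0 0 0 0; 0 -0.0125 0 0 0 0 0; 0 -0.0125 0 0 0 0 0; 0 -0.009 0 0 0 0 0; 0 0 0 0 0 0 0';  python3 -c "
from h import *
go(0,83,70)"
```

```text
time_s: 7.22
ee_pos: [529.2, 181.2, 71.0]
tool_rot: [0.997, -0.076, 0.002, 0.0]
wrist_force: [-0.2, -0.5, -0.5]
width: 0.002
console xy now [-0.2 75.7]
t 7.22 pos [529.2 181.2  71. ] F [-0.2 -0.5 -0.5] w 0.002
tool shift mm [ 0.2 -7.3  1. ] share [ 0.0003 -0.0091  0.0013] rows 1.0
rot deg [ 0.02 -0.21  0.3 ] share [ 0.0005 -0.0046  0.0067]
```

```bash
python3 -m jog '0 -0.005 0 0 0 0 0; 0 -0.003 0 0 0 0 0';  python3 -m jog '0 -0.0025 0 0 0 0 0';python3 -m jog '0 -0.0025 0 0 0 0 0'; python3 -c "
from h import *
go(0,83,70)"
```

```text
time_s: 7.48
ee_pos: [530.2, 187.4, 70.9]
tool_rot: [0.997, -0.076, 0.002, 0.001]
wrist_force: [0.3, -1.9, 1.4]
width: -0.001
time_s: 7.6
ee_pos: [530.3, 188.5, 70.9]
tool_rot: [0.997, -0.076, 0.001, 0.002]
wrist_force: [-0.6, -7.0, 2.9]
width: -0.003
time_s: 7.72
ee_pos: [530.3, 188.5, 70.9]
tool_rot: [0.997, -0.076, 0.001, 0.004]
wrist_force: [-2.0, -8.2, 3.9]
width: -0.001
console xy now [-0.3 83.1]
t 7.72 pos [530.3 188.5  70.9] F [-2.  -8.2  3.9] w -0.001
tool shift mm [0.3 0.1 0.9] share [0.0004 0.0001 0.0011] rows 1.0
rot deg [ 0.42 -0.14  0.33] share [ 0.0093 -0.0031  0.0073]
```

The force rises to 8 N with no further motion, so the cover is at its far stop. I'll back off, lift, and look at the open well.

```bash
python3 -m jog '0 0.01 0 0 0 0 0; 0 0 -0.03 0 0 0 0; 0 0 -0.05 0 0 0 0; -0.03 0.03 -0.03 0 0 0 0; -0.02 0.04 0 0 0 0 0; 0 0 0 0 0 0 0; 0 0 0 0 0 0 0' ;python3 - <<'E'
from h import *
go(0,0,100)
s=arm.get_state(); print(s['ee_pos'].tolist(),s['tool_rot'].tolist())
p,d=snap('wrist','w3.png',1.4)
for l in ['round_well','reset_key_top','cover_rib']:
    print(l,[(np.round(r['at'],1).tolist(),round(r['conf'],2)) for r in arm.landmark_of(l,'wrist')[:2]])
E
```

```text
time_s: 8.6
ee_pos: [479.6, 131.8, 161.5]
tool_rot: [0.997, -0.077, 0.001, 0.0]
wrist_force: [-0.3, 0.1, -0.2]
width: 0.001
console xy now [-41.5  19.2]
t 8.6 pos [479.6 131.8 161.5] F [-0.3  0.1 -0.2] w 0.001
tool shift mm [41.3 19.3 61.6] share [0.0516 0.0241 0.077 ] rows 2.0
rot deg [ 0.03 -0.12  0.2 ] share [ 0.0006 -0.0027  0.0045]
[479.61598480524714, 131.81196122320128, 161.49430815350553] [0.9970555600816574, -0.07667466187565447, 0.0010521442905344592, 0.0003151648745999738]
round_well [([522.6, 104.6, 60.2], 0.9)]
reset_key_top [([518.7, 102.5, 50.9], 0.8)]
cover_rib [([533.9, 203.2, 82.0], 0.57)]
```

View pics/w3.png

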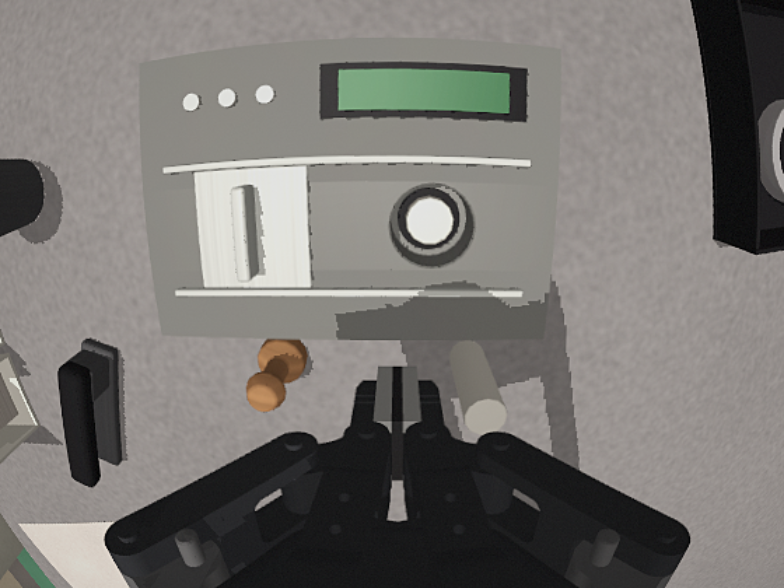

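The round well is fully open, with its mouth centred at about (431,225), the key at (429,221) and the cover at the far end.

```bash
python3 - <<'E'
from h import *
s=arm.get_state();P,q=s['ee_pos'],s['tool_rot']
m=cv2.imread('pics/w3.png');g=cv2.cvtColor(m,cv2.COLOR_BGR2GRAY)
b=(g[180:265,390:475]>200).astype(np.uint8)
n,l,st,ce=cv2.connectedComponentsWithStats(b);i=1+np.argmax(st[1:,4]);k=ce[i]+[390,180];print('key px',k,st[i])
for nme,px,z in [('key',k,42),('mouth',(431,225),60),('mL',(389,225),60),('mR',(473,225),60),('mT',(431,183),60),('mB',(431,267),60)]:
    w=wpix(px,z,P,q);print(nme,w.round(1),inv(w).round(1))
E
```

```text
key px [429.30299173 220.53914704] [  17   18   45   45 1571]
key [517.4 107.2  42. ] [-0.3  0.8]
mouth [517.8 107.6  60. ] [-0.   1.2]
mL [521.2 130.   60. ] [-0.2 23.9]
mR [514.6  84.8  60. ] [  0.4 -21.9]
mT [540.4 104.4  60. ] [22.8  1.6]
mB [494.4 110.7  60. ] [-23.6   0.6]
```

```bash
python3 -m jog '0.025 0.0115 0 0 0 0 0; 0.0265 0.0115 0 0 0 0 0; 0 0 0.04 0 0 0 0; 0 0 0.03 0 0 0 0; 0 0 0 0 0 0 0; 0 0 0 0 0 0 0';  python3 -c "
from h import *
go(0,0.8,80)"
```

```text
time_s: 9.55
ee_pos: [527.3, 104.2, 104.0]
tool_rot: [0.997, -0.076, 0.003, 0.001]
wrist_force: [0.4, -0.1, 0.8]
width: 0.003
console xy now [ 9.9 -0.6]
t 9.55 pos [527.3 104.2 104. ] F [ 0.4 -0.1  0.8] w 0.003
tool shift mm [-10.1  -1.5  24. ] share [-0.0126 -0.0019  0.03  ] rows 1.0
rot deg [ 0.08 -0.4   0.3 ] share [ 0.0018 -0.0089  0.0067]
```

```bash
python3 -m jog '-0.0126 -0.0019 0 0 -0.009 0.006 0; 0 0 0.015 0 0 0 0; 0 0 0.01 0 0 0 0; 0 0 0 0 0 0 0';  python3 -c "
from h import *
go(0,0.8,66)"
```

```text
time_s: 10.05
ee_pos: [518.5, 107.7, 85.0]
tool_rot: [0.997, -0.078, 0.002, 0.0]
wrist_force: [0.6, 0.2, -0.0]
width: -0.004
console xy now [0.7 1.4]
t 10.05 pos [518.5 107.7  85. ] F [ 0.6  0.2 -0. ] w -0.004
tool shift mm [-0.8  0.6 19. ] share [-0.001   0.0007  0.0238] rows 1.0
rot deg [ 0.03 -0.21  0.05] share [ 0.0008 -0.0047  0.0011]
```

```bash
python3 -m jog '-0.001 0.0007 0.008 0 -0.004 0 0; 0 0 0.008 0 0 0 0; 0 0 0.006 0 0 0 0; 0 0 0 0 0 0 0';  python3 -c "
from h import *
go(0,0.8,46)"
```

```text
time_s: 10.55
ee_pos: [517.7, 107.2, 66.1]
tool_rot: [0.997, -0.078, 0.0, 0.0]
wrist_force: [0.6, -0.1, -0.1]
width: -0.006
console xy now [-0.1  0.8]
t 10.55 pos [517.7 107.2  66.1] F [ 0.6 -0.1 -0.1] w -0.006
tool shift mm [ 0.1 -0.1 20.1] share [ 0.0001 -0.0001  0.0251] rows 1.0
rot deg [ 0.04 -0.01  0.05] share [ 0.0009 -0.0002  0.0012]
```

Centred. Next I'll descend into the well.

```bash
python3 -m jog '0 0 0.006 0 0 0 0; 0 0 0.006 0 0 0 0; 0 0 0.006 0 0 0 0; 0 0 0.004 0 0 0 0; 0 0 0 0 0 0 0';  python3 -c "
from h import *
go(0,0.8,36)"
```

```text
time_s: 11.18
ee_pos: [517.9, 107.2, 47.4]
tool_rot: [0.997, -0.078, 0.0, 0.0]
wrist_force: [0.1, -1.1, -0.8]
width: 0.002
console xy now [0.2 0.8]
t 11.18 pos [517.9 107.2  47.4] F [ 0.1 -1.1 -0.8] w 0.002
tool shift mm [-0.2 -0.  11.4] share [-0.0002 -0.      0.0142] rows 1.0
rot deg [ 0.03 -0.03  0.05] share [ 0.0008 -0.0007  0.0011]
```

```bash
python3 -m jog '0 0 0.004 0 0 0 0; 0 0 0.004 0 0 0 0; 0 0 0.003 0 0 0 0'; python3 -m jog '0 0 0.003 0 0 0 0';  python3 -m jog '0 0 0.003 0 0 0 0'
```

```text
time_s: 11.55
ee_pos: [518.3, 107.2, 38.8]
tool_rot: [0.997, -0.078, 0.001, 0.0]
wrist_force: [-1.9, 0.1, 3.3]
width: 0.002
time_s: 11.68
ee_pos: [518.3, 107.2, 36.6]
tool_rot: [0.997, -0.078, 0.0, 0.0]
wrist_force: [-2.5, -1.2, 4.3]
width: -0.001
time_s: 11.8
ee_pos: [518.4, 107.2, 35.7]
tool_rot: [0.997, -0.078, 0.0, 0.0]
wrist_force: [-8.3, -0.7, 23.0]
width: 0.003
```

```bash
python3 -m jog '0 0 0.0005 0 0 0 0; 0 0 0.0005 0 0 0 0';  python3 -m jog '0 0 0.0005 0 0 0 0; 0 0 0.0005 0 0 0 0; 0 0 0.0005 0 0 0 0';  python3 -m jog '0 0 0.0005 0 0 0 0; 0 0 0.0005 0 0 0 0; 0 0 0.0005 0 0 0 0';  python3 -m jog '0 0 0.0005 0 0 0 0; 0 0 0.0005 0 0 0 0; 0 0 0.0005 0 0 0 0'
```

```text
time_s: 12.05
ee_pos: [518.3, 107.2, 36.2]
tool_rot: [0.997, -0.078, -0.0, 0.001]
wrist_force: [-1.6, 0.2, 5.8]
width: -0.005
time_s: 12.42
ee_pos: [518.3, 107.2, 36.0]
tool_rot: [0.997, -0.078, -0.0, 0.001]
wrist_force: [-3.3, 0.1, 7.5]
width: 0.001
time_s: 12.8
ee_pos: [518.3, 107.2, 36.0]
tool_rot: [0.997, -0.077, -0.001, 0.001]
wrist_force: [-2.5, -0.8, 6.9]
width: -0.002
time_s: 13.18
ee_pos: [518.3, 107.2, 36.0]
tool_rot: [0.997, -0.077, -0.001, 0.001]
wrist_force: [-2.1, -0.3, 6.2]
width: -0.004
```

```bash
python3 -m jog '0 0 0.001 0 0 0 0; 0 0 0.001 0 0 0 0; 0 0 0.001 0 0 0 0; 0 0 0.001 0 0 0 0';  python3 -m jog '0 0 0.001 0 0 0 0; 0 0 0.001 0 0 0 0; 0 0 0.001 0 0 0 0; 0 0 0.001 0 0 0 0'; python3 -m jog '0 0 -0.006 0 0 0 0; 0 0 -0.01 0 0 0 0; 0 0 -0.01 0 0 0 0; 0 0 0 0 0 0 0'; python3 -c "
from h import *
go(0,0.8,110)"
```

```text
time_s: 13.68
ee_pos: [518.3, 107.2, 36.0]
tool_rot: [0.997, -0.077, -0.001, 0.001]
wrist_force: [-4.4, -1.3, 9.2]
width: -0.0
time_s: 14.18
ee_pos: [518.3, 107.2, 36.0]
tool_rot: [0.997, -0.077, -0.002, 0.001]
wrist_force: [-4.2, -0.8, 9.1]
width: 0.002
time_s: 14.68
ee_pos: [519.0, 107.3, 57.5]
tool_rot: [0.997, -0.077, -0.001, 0.001]
wrist_force: [-0.3, 0.0, -1.1]
width: -0.004
console xy now [1.3 1.1]
t 14.68 pos [519.  107.3  57.5] F [-0.3  0.  -1.1] w -0.004
tool shift mm [ -1.4   0.4 -52.5] share [-0.0017  0.0005 -0.0657] rows 1.0
rot deg [0.15 0.14 0.15] share [0.0034 0.0031 0.0033]
```

```bash
python3 -m jog '0 0 -0.03 0 0 0 0; 0 0 -0.05 0 0 0 0; 0 -0.04 0 0 0 0 0; 0 -0.05 0 0 0 0 0; 0 -0.05 0 0 0 0 0; 0 -0.015 0 0 0 0 0; 0 0 0 0 0 0 0;0 0 0 0 0 0 0'; python3 -c "
from h import *
go(0,128,85)
snap('wrist','w4.png',1.4)
"
```

```text
time_s: 15.68
ee_pos: [537.7, 231.0, 120.7]
tool_rot: [0.997, -0.079, -0.003, 0.002]
wrist_force: [-0.4, -0.4, 0.2]
width: 0.001
console xy now [  0.3 126.2]
t 15.68 pos [537.7 231.  120.7] F [-0.4 -0.4  0.2] w 0.001
tool shift mm [-0.1 -1.9 35.7] share [-0.0002 -0.0024  0.0447] rows 1.0
rot deg [ 0.27  0.31 -0.01] share [ 0.0059  0.0068 -0.0002]
```

View pics/w4.png

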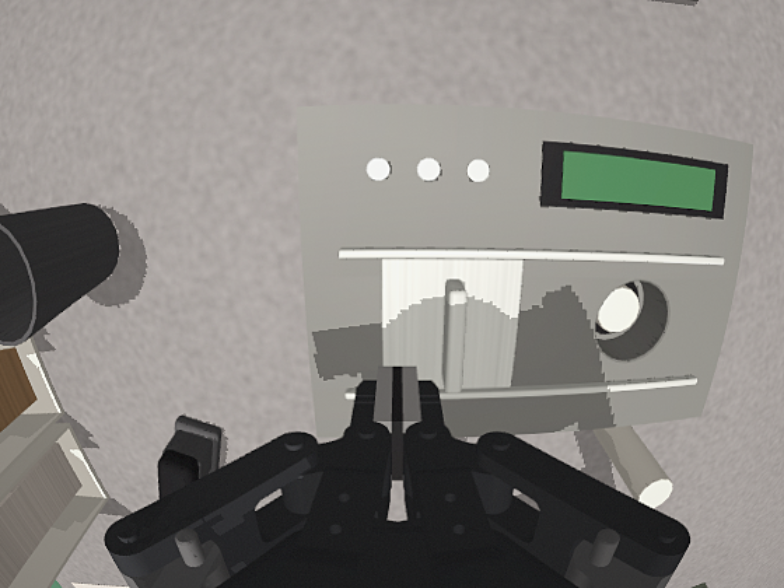

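The cover is still at the far end and the key at (619,309) is up. The fingers are on the +y side of the rib (455,340). I'll descend and push back.

```bash
python3 -m jog '0 -0.003 0.02 0.006 0.007 0 0; 0 0 0.02 0 0 0 0; 0 0 0.01 0 0 0 0; 0 0 0 0 0 0 0'; python3 -c "
from h import *
go(0,127,71)
"
```

```text
time_s: 16.23
ee_pos: [538.1, 229.7, 79.2]
tool_rot: [0.997, -0.081, -0.0, 0.0]
wrist_force: [0.3, 0.7, -0.4]
width: 0.001
console xy now [  1. 125.]
t 16.23 pos [538.1 229.7  79.2] F [ 0.3  0.7 -0.4] w 0.001
tool shift mm [-1.  -2.   8.2] share [-0.0012 -0.0025  0.0102] rows 1.0
rot deg [ 0.05  0.01 -0.29] share [ 0.0011  0.0003 -0.0064]
```

```bash
python3 -m jog '-0.001 -0.002 0.007 0 0 -0.006 0; 0 0 0.004 0 0 0 0; 0 0.01 0 0 0 0 0; 0 0.0125 0 0 0 0 0; 0 0.0125 0 0 0 0 0; 0 0.0125 0 0 0 0 0; 0 0.0125 0 0 0 0 0'; python3 -c "
from h import *
go(0,18,71)
"
```

```text
time_s: 17.1
ee_pos: [530.6, 182.4, 70.9]
tool_rot: [0.997, -0.078, 0.001, -0.001]
wrist_force: [0.2, 1.7, -2.2]
width: 0.002
console xy now [ 0.9 77.1]
t 17.1 pos [530.6 182.4  70.9] F [ 0.2  1.7 -2.2] w 0.002
tool shift mm [-1.  59.1 -0.2] share [-0.0012  0.0739 -0.0002] rows 1.0
rot deg [-0.11 -0.13  0.03] share [-0.0024 -0.0028  0.0006]
```

```bash
python3 -m jog '-0.001 0.0125 0 0 0 0 0; 0 0.0125 0 0 0 0 0; 0 0.0125 0 0 0 0 0; 0 0.0125 0 0 0 0 0; 0 0.0125 0 0 0 0 0;  0 0.006 0 0 0 0 0';python3 -m jog '0 0.004 0 0 0 0 0; 0 0.003 0 0 0 0 0'; python3 -m jog '0 0.003 0 0 0 0 0'; python3 -c "
from h import *
go(0,13,71)
"
```

```text
time_s: 17.85
ee_pos: [521.0, 123.9, 71.2]
tool_rot: [0.997, -0.079, 0.002, -0.001]
wrist_force: [0.7, 2.5, -0.2]
width: -0.001
time_s: 18.1
ee_pos: [520.9, 123.5, 71.4]
tool_rot: [0.997, -0.08, 0.003, -0.007]
wrist_force: [2.1, 9.7, -3.0]
width: 0.002
time_s: 18.23
ee_pos: [521.0, 123.6, 71.5]
tool_rot: [0.997, -0.081, 0.003, -0.01]
wrist_force: [2.3, 9.5, -2.9]
width: 0.0
console xy now [ 0.7 17.5]
t 18.23 pos [521.  123.6  71.5] F [ 2.3  9.5 -2.9] w 0.0
tool shift mm [-0.6  4.5  0.4] share [-0.0008  0.0057  0.0006] rows 1.0
rot deg [-1.13 -0.3  -0.27] share [-0.0252 -0.0066 -0.006 ]
```

The cover is against its home stop: force 9.5 N, offset 16.7 mm against 17.7 mm on the other side. I'll retreat and check.

```bash
python3 -m jog '0 -0.01 0 -0.02 0 0 0; 0 0 -0.03 0 0 0 0; 0 0 -0.05 0 0 0 0; -0.03 0 -0.05 0 0 0 0; -0.02 0 -0.04 0 0 0 0; 0 0 0 0 0 0 0; 0 0 0 0 0 0 0';python3 - <<'E'
from h import *
p,d=snap('wrist','w5.png',1.4)
go(0,0,200)
for l in ['cover_rib']: print(l,[(inv(r['at']).round(1),round(r['conf'],2)) for r in arm.landmark_of(l,'wrist')[:1]])
snap('top','t5.png',1.4)
for l in ['stamp','glue_stick','stapler','calculator','pen_cup','clip_jar','tape_roll']:
    print(l,[(np.round(r['at']).tolist(),round(r['conf'],2)) for r in arm.landmark_of(l,'top')[:1]])
E
```

```text
time_s: 19.1
ee_pos: [480.3, 136.8, 211.2]
tool_rot: [0.997, -0.08, 0.001, 0.004]
wrist_force: [-0.5, 0.1, -0.5]
width: 0.001
console xy now [-41.4  24.3]
t 19.15 pos [480.5 136.8 211.2] F [1.1 0.2 0.6] w -0.003
tool shift mm [41.5 24.1 11.5] share [0.0519 0.0301 0.0143] rows 1.0
rot deg [ 0.41 -0.14 -0.16] share [ 0.0091 -0.0031 -0.0036]
cover_rib [(array([-0.4,  2.4]), 0.68)]
stamp [([428.0, 226.0, 3.0], 0.67)]
glue_stick [([408.0, 91.0, 1.0], 0.65)]
stapler [([398.0, 418.0, 0.0], 0.61)]
calculator [([764.0, 45.0, 1.0], 0.92)]
pen_cup [([605.0, 440.0, -1.0], 0.89)]
clip_jar [([676.0, -444.0, 1.0], 0.87)]
tape_roll [([674.0, -446.0, 2.0], 0.18)]
```

View pics/w5.png

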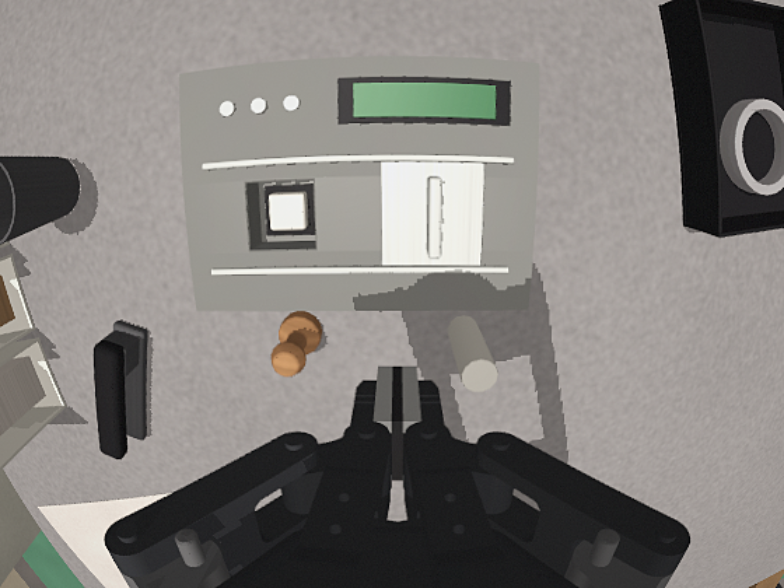

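The cover at (432,214) is home over the round well, the square key is up, and nothing else has moved. Tape roll is still lying in the tray at (765,145).

```bash
python3 - <<'E'
from h import *
s=arm.get_state()
w=np.mean([wpix(p,63.5,s['ee_pos'],s['tool_rot']) for p in [(381,162),(484,164),(381,264),(481,266)]],0);print(inv(w).round(1))
print(arm.job_done())
E
```

```text
[-0.5  0.7]
the job is handed in; nothing more can be done
None
```

I did the whole sequence and handed the job in at about 20 s of the 51 s allowed; no verdict is reported.

- **Opening:** With the fingers shut, I pushed the cover to its far stop, where the force rose to 8 N with no further motion. The wrist picture showed the round well fully open.
- **Pressing:** I pressed the reset key about 6 mm down (fingertips at 36.0 mm) and held it there for about 2 s. At every check in that time it read more than 5 N.
- **Releasing:** I lifted off, and the wrist picture showed the key back up.
- **Closing:** I pushed the cover back against its home stop, where the force reached 9.5 N.

**Last checks:** The cover centre measured 0.7 mm along the rails, against 0.8–1.2 mm measured for the round well. The trained network put the rib at 2.4 mm, so they differ by under 2 mm and both are within the 7 mm limit. The square key looked up.

The stamp, glue stick, stapler, calculator, pen cup and clip jar were all found within 4 mm of where they started. The final network check of the tape roll failed: it reported the clip jar's place at confidence 0.18. The wrist picture still shows the roll lying in the tray, where the arm never went. The arm is clear of everything.

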